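# Knock a stuck grinding ball out of a sample bottle

## Robot

A 7-joint arm with a two-finger parallel gripper is mounted at the origin on the work surface. World frame = base frame: x ahead of the robot, y to its left, z up, the work surface at z = 0. Lengths are in m, angles in rad, forces in N, time in s.
With the tool pointing down it reaches from about 0.4 to 0.85 m from the base axis. Payload 4.5 kg.
Tool frame: the origin (TCP) lies on the centre line of the jaws, within the pads' length; the fingertips stand 11 mm ahead of it and the grasp point (between the pads) lies 8 mm behind it (bot.tips_ahead is the distance from the TCP to the fingertips, in m); x points along the fingers, z is the direction in which the jaws open and shut, and the axes are right-handed (so a half turn about x gives the same grasp; the last joint's range is limited). The gripper opens to 85 mm and grips with 20 to 120 N. Pads are 22 mm wide; open, the fingers measure 114 mm over their backs; the gripper's body (76 mm by 85 mm) begins 54 mm behind the grasp point. The pads swing forward as they close: fully open they stand 13 mm farther back than shut.
Start: joints at [1.255, 0.689, -0.195, 1.565, 0.157, 0.902, -0.215], TCP at [0.214, -0.587, 0.242] pointing down, gripper open.
Joint ranges: [-3.01, 3.01], [-0.46, 2.08], [-1.47, 1.51], [0.13, 2.56], [-1, 4.14], [0.04, 2.09], [-2.66, 2.66]. Speed limits (rad/s): [2.57, 2.57, 3.14, 3.14, 3.14, 3.14, 3.14].

## Interface

Orientations are given as a rotation vector (axis times angle).
In Python, from rig import bot gives the robot as it stands.
- The arm moves only by the tool step_arm, never from a script. Its argument "deltas" is a list of rows, each a list of 7 numbers: the opening, from 0 (shut) to 1 (fully open), then the shift along the tool's x, y, z in m, then the turn, a rotation vector about the tool's x, y, z in rad. A call has exactly 10 rows; each row is the pose to reach, as a shift and turn from the pose commanded when the call began, along the tool's axes at that moment; what a row does not reach only later rows make up. A row lasts 1/12 s, in which the tool goes at most 41.7 mm and 7.16 degrees, less where a joint would pass 70% of its speed; a pose out of reach is approached as far as the arm can. A call with a gripper value outside its range is refused whole. The fingers move at their own pace and stop on an object; the grip force is fixed at half the most. Time passes only in rows, so rows that repeat a pose let the fingers close, or fill a call up. It gives the time, the measured TCP pose, the force and the opening at its end, in the units of the state.
- bot.get_obs(): the state, without advancing time (a new reading comes with each control period).
- bot.grab_frame(name): name is "scene" or "side" or "wrist"; returns the picture (400x640x3 uint8, red, green, blue); there is no depth.
- bot.camera_model(name): a dict with "fx", "fy", "cx", "cy" (pixels), "distortion" ([k1, k2, p1, p2, k3] as OpenCV has them; the pictures are not rectified), "extrinsics" (4x4, takes a point from camera to world coordinates). Camera axes: x right, y down, z forward; pixel columns grow to the right and rows downward; lengths in m; the calibration is good to about 2 mm. A picture is of the moment at which its call begins: read the wrist's pose just before it. camera_model takes no time and is no camera call; for the wrist camera it gives the pose at the moment of the call.
- bot.job_done(): hands the job in, once; it reports no verdict.
The state is a dict: "t": time; "qpos": joint angles; "qvel": joint speeds; "joint_efforts": joint torques, N m; "ee_pos": TCP position; "tcp_rot": TCP orientation; "contact_force": force on the tool from outside, world axes, zero at the start; "torque": the same for the moment, N m; "opening": finger opening in m.
Only numpy, scipy, OpenCV 4.12 (cv2) and the standard library are available. Lean on these libraries where they do the work, as an engineer would, in place of code of your own. Each camera call takes 0.05 s, during which the arm holds its last target.

## Task

One of the square sample bottles lying on the rubber mat has a steel grinding ball stuck in its mouth. Pick that bottle up, tip it mouth down over the enamel tray and knock its rim on the tray's edge, again if need be, until the ball drops into the tray; then lay the bottle back down on the mat.

Things in the scene. Friction and masses are not known exactly. Their poses are not given: they have to be found in the camera images.
- bottle: Clear square bottle with the ball, 105 mm long, 70 g, lying on the mat, mouth roughly to +y. Origin: centre of mouth; x points out of the mouth, its axis 18 mm above the mat. Body 36 x 36 mm, x = -0.028 to -0.105; neck 27 mm across; rim 34 mm across, x = -0.010 to 0. Two more such bottles lie parallel beside it, spaced about 90 mm: one empty, one with a white cap.
- ball: Dark steel ball, 18 mm across, 24 g; origin at its centre. Wedged by springy lips in the bottle's mouth, 2 mm inside, so 7 mm stands out. Tipping, carrying or soft touches do not free it. Each brisk knock of the rim on a hard edge (about 0.15 m/s or more, mouth 35 degrees or more below level) shifts it outward; after one to several it drops out.
- tray: White enamel tray with a dark edge, fixed: 260 mm (its x) by 280 mm (its y), walls 35 mm high and 5 mm thick, floor 5 mm thick. Origin at the centre of its underside, on the bench. It lies to the robot's left of the mat; its -y wall is the one facing the mat. A small glass jar stands in its far left corner (+x, +y).
- mat: Grey rubber mat, fixed, 280 mm (its x) by 180 mm (its y), 3 mm thick; origin at the centre of its underside, on the bench. The three bottles lie on it.
There are look-alikes about, which are no part of the job. Leave any red or yellow look-alike of the bottle alone.

How it is judged:
By the outcome, as a careful person would: the job done as asked, in the order asked, and still so for the second after the job is handed in, with the robot touching nothing.
It also fails if it takes over 48 s, if anything falls off the work surface, if the arm or the gripper's body presses on something with over 40 N, if the wrist force passes 120 N, or if a joint passes its speed limit or range.

## Working session

There is one attempt and no reset: what is moved stays moved. The work goes in short steps, Python scripts to look and compute and a tool call to move; the robot and the scene stay as the last step left them, time stands still between calls to the robot, and variables do not carry over. Pictures are saved under pics/ and viewed, and the job is handed in when it is done.

Besides the shell and the picture viewer there is one more tool, called after "Call:" by a JSON object that holds its "fn" and its "kwargs". step_arm: Moves the arm, as the interface text tells. Its arguments: {"type":"object","properties":{"deltas":{"type":"array"}},"required":["deltas"]}

```bash
mkdir -p pics; ls; python3 - <<'E'
from rig import bot
import cv2,numpy as np
o=bot.get_obs();print(o)
for n in("scene","side","wrist"):
    m=bot.camera_model(n);im=bot.grab_frame(n);cv2.imwrite(f"pics/{n}0.png",im[:,:,::-1]);print(n,m)
E
```

```text
pics
{'t': 0.0, 'qpos': array([ 1.25480146,  0.69000141, -0.1945098 ,  1.56639432,  0.15729473,
        0.90251506, -0.2150756 ]), 'qvel': array([-0.00168988,  0.00050323, -0.00082151,  0.00089935, -0.0006617 ,
        0.00112417,  0.00021781]), 'joint_efforts': array([-2.76831342e-04, -5.39609957e+01, -1.26644444e+00, -1.58543068e+01,
        9.04060114e-03,  9.53165931e-03, -1.22362886e-05]), 'ee_pos': array([ 0.21391386, -0.58654792,  0.24145967]), 'tcp_rot': array([ 0.94874268,  1.35635693, -0.94711263]), 'contact_force': array([0.63915265, 0.40793963, 0.49068458]), 'torque': array([-0.01774731, -0.02695416,  0.02955169]), 'opening': 0.0855364923265589}
scene {'fx': 386.6207662434892, 'fy': 386.6207662434892, 'cx': 312.40726461900016, 'cy': 195.88290212111292, 'distortion': array([-0.0302787,  0.       ,  0.       ,  0.       ,  0.       ]), 'extrinsics': array([[ 0.22782187,  0.65861779, -0.71716094,  1.03383644],
       [ 0.97350316, -0.16898349,  0.15406552, -0.20549603],
       [-0.01971806, -0.73325793, -0.67966463,  0.56796254],
       [ 0.        ,  0.        ,  0.        
[... 225 characters left out ...]
s': array([[-0.76816061, -0.33005093,  0.54863071, -0.06875472],
       [-0.6401679 ,  0.38161923, -0.66674719,  0.57710134],
       [ 0.0106925 , -0.86338471, -0.50443287,  0.54199032],
       [ 0.        ,  0.        ,  0.        ,  1.        ]])}
wrist {'fx': 318.2595344578313, 'fy': 318.2595344578313, 'cx': 317.84581541949694, 'cy': 200.6146039592072, 'distortion': array([0.01765121, 0.        , 0.        , 0.        , 0.        ]), 'extrinsics': array([[ 0.34257607, -0.90523396, -0.25138241,  0.27781401],
       [-0.93948754, -0.33070732, -0.08941936, -0.56396787],
       [-0.00218856,  0.26680358, -0.96374844,  0.37312037],
       [ 0.        ,  0.        ,  0.        ,  1.        ]])}
```

View pics/scene0.png

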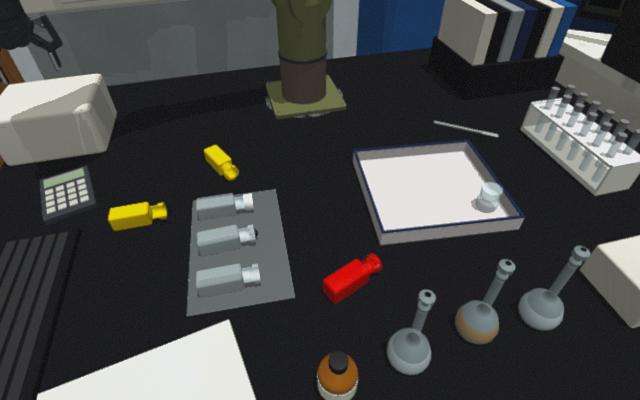

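View pics/side0.png

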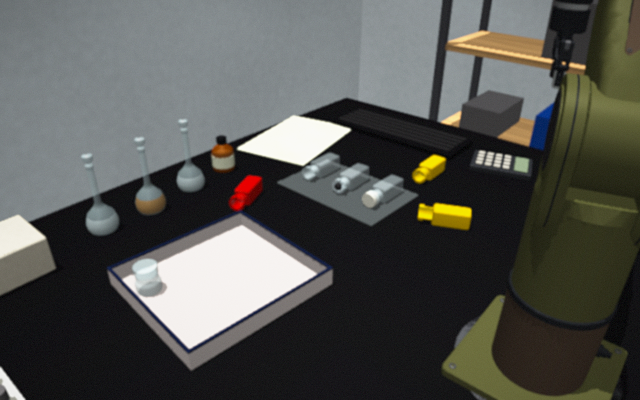

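View pics/wrist0.png

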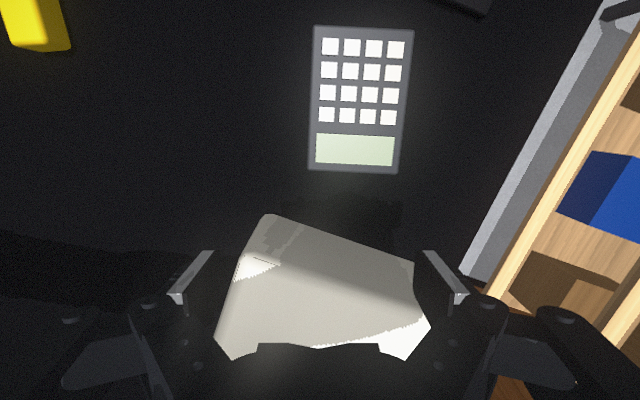

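Candidates, by scene-image pixel: capped bottle (225,205), middle bottle with a dark dot at its mouth (256,234), empty bottle (227,280), red (352,278), yellow (137,215) and yellow (220,162). I choose the middle clear one and will check it in a crop.

```bash
cat > h.py <<'E'
import cv2,numpy as np
from rig import bot
def ray(n,px,m=None):
    m=m or bot.camera_model(n)
    K=np.array([[m['fx'],0,m['cx']],[0,m['fy'],m['cy']],[0,0,1]])
    u=cv2.undistortPoints(np.array(px,float).reshape(-1,1,2),K,m['distortion']).reshape(-1,2)
    E=m['extrinsics'];d=np.c_[u,np.ones(len(u))]@E[:3,:3].T
    return E[:3,3],d
def onz(n,px,z,m=None):
    o,d=ray(n,px,m);return o+d*((z-o[2])/d[:,2])[:,None]
def proj(n,P,m=None):
    m=m or bot.camera_model(n)
    K=np.array([[m['fx'],0,m['cx']],[0,m['fy'],m['cy']],[0,0,1]])
    W=np.linalg.inv(m['extrinsics'])
    return cv2.projectPoints(np.array(P,float).reshape(-1,1,3),cv2.Rodrigues(W[:3,:3])[0],W[:3,3],K,m['distortion'])[0].reshape(-1,2)
E
python3 - <<'E'
import cv2,numpy as np
a=cv2.imread('pics/scene0.png')[180:310,180:310];b=cv2.imread('pics/side0.png')[145:225,270:420]
cv2.imwrite('pics/c1.png',np.vstack([cv2.resize(a,(520,520),interpolation=2)]))
cv2.imwrite('pics/c2.png',cv2.resize(b,(750,400),interpolation=2))
cv2.imwrite('pics/c3.png',cv2.resize(cv2.imread('pics/scene0.png')[130:250,340:530],(760,480),interpolation=2))
E
```

```text
(no output)
```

View pics/c1.png

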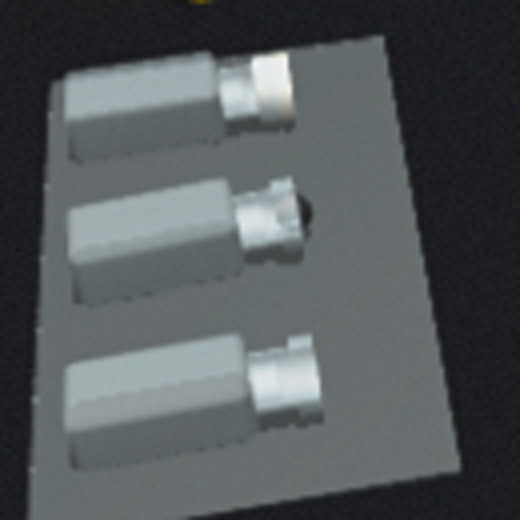

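View pics/c2.png

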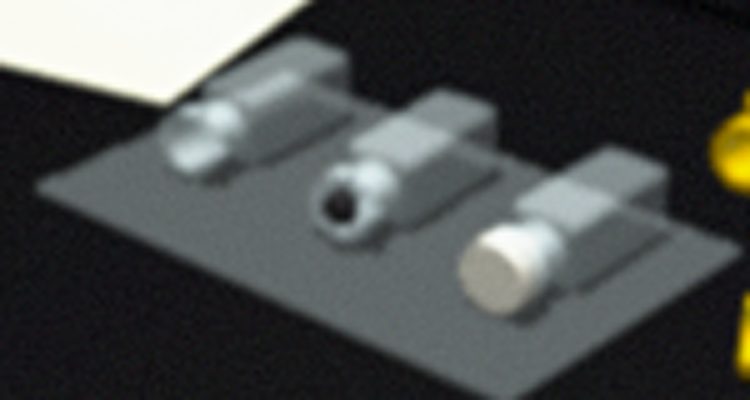

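View pics/c3.png

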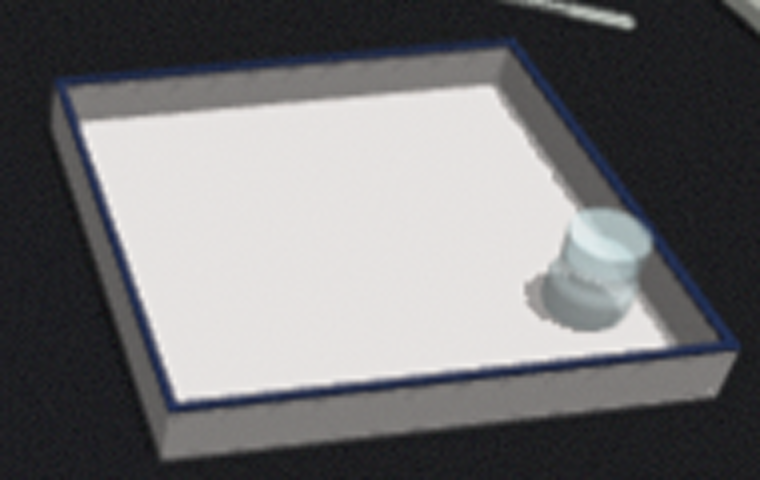

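```bash
python3 - <<'E'
from h import *
np.set_printoptions(precision=4,suppress=True)
f=lambda p,o,s:(np.array(p,float)+.5)/s-.5+np.array(o)
print('top face TL,TR,BR,BL',onz('scene',f([(70,208),(230,180),(243,240),(72,262)],(180,180),4),.039))
print('bottom front edge',onz('scene',f([(78,304),(242,276)],(180,180),4),.003))
print('mat',onz('scene',f([(50,84),(383,36),(460,468),(30,520)],(180,180),4),.003))
print('tray top',onz('scene',f([(57,81),(515,40),(739,346),(171,409)],(340,130),4),.035))
print('jar base',onz('scene',f([(585,310)],(340,130),4),.005))
print('ball scene/side @.021',onz('scene',f([(302,212)],(180,180),4),.021),onz('side',f([(342,203)],(270,145),5),.021))
print('rim side centre',onz('side',f([(345,202)],(270,145),5),.021))
im=cv2.imread('pics/side0.png')
print('side top face',onz('side',f([(440,88),(497,108),(413,168),(352,140)],(270,145),5),.039))
print('tray side',onz('side',[(109,269),(240,215),(332,269),(193,359)],.035))
c,d=cv2.Rodrigues(bot.get_obs()['tcp_rot'])[0],0
print(c)
E
```

```text
top face TL,TR,BR,BL [[ 0.5174 -0.3144  0.039 ]
 [ 0.5178 -0.2405  0.039 ]
 [ 0.5565 -0.2381  0.039 ]
 [ 0.5508 -0.314   0.039 ]]
bottom front edge [[ 0.5446 -0.3191  0.003 ]
 [ 0.5463 -0.2429  0.003 ]]
mat [[ 0.3881 -0.3311  0.003 ]
 [ 0.3946 -0.1511  0.003 ]
 [ 0.6731 -0.1633  0.003 ]
 [ 0.6553 -0.3408  0.003 ]]
tray top [[0.3425 0.0444 0.035 ]
 [0.3716 0.3214 0.035 ]
 [0.6273 0.2943 0.035 ]
 [0.5981 0.0177 0.035 ]]
jar base [[0.562  0.2612 0.005 ]]
ball scene/side @.021 [[ 0.5295 -0.2102  0.021 ]] [[ 0.5318 -0.2172  0.021 ]]
rim side centre [[ 0.5314 -0.2188  0.021 ]]
side top face [[ 0.5486 -0.3142  0.039 ]
 [ 0.5152 -0.3139  0.039 ]
 [ 0.5078 -0.2374  0.039 ]
 [ 0.5459 -0.2418  0.039 ]]
tray side [[0.6204 0.2952 0.035 ]
 [0.584  0.0311 0.035 ]
 [0.3372 0.0492 0.035 ]
 [0.3544 0.3256 0.035 ]]
[[-0.0006  0.9394  0.3427]
 [ 0.0013  0.3427 -0.9394]
 [-1.     -0.0001 -0.0014]]
```

Crop: the middle bottle has the dark ball in its mouth at scene (256,233) and side (338,185). The upper one has a white cap and the lower one is empty, so the choice is confirmed. Its axis lies at x≈0.531 with the mouth at y≈-0.217.

```bash
cat >> h.py <<'E'
from scipy.spatial.transform import Rotation as R
np.set_printoptions(precision=4,suppress=True)
def R_t(theta,yaw=0):
    "tool: jaws along world x, tool x down, mouth direction=tool y=+y; tipped theta deg mouth-down; yaw deg about world z"
    B=np.array([[0,0,1],[0,1,0],[-1,0,0]],float)
    return (R.from_euler('z',yaw,degrees=True)*R.from_euler('x',-theta,degrees=True)*R.from_matrix(B))
def delta(p,Rt,p0=None,R0=None):
    o=bot.get_obs();R0=R0 or R.from_rotvec(o['tcp_rot']);p0=o['ee_pos'] if p0 is None else np.array(p0)
    return np.r_[R0.inv().apply(np.array(p)-p0),(R0.inv()*Rt).as_rotvec()]
E
python3 -c "
from h import *
print(delta([.531,-.265,.20],R_t(0)), R_t(0).as_matrix())"
```

```text
[ 0.0419  0.4081 -0.1935 -1.221  -0.0013 -0.0008] [[ 0.  0.  1.]
 [ 0.  1.  0.]
 [-1.  0.  0.]]
```

Call:
{"fn": "step_arm", "kwargs": {"deltas": [[1, 0.0, 0.04, -0.019, -0.12, 0, 0], [1, 0.005, 0.08, -0.038, -0.24, 0, 0], [1, 0.01, 0.12, -0.057, -0.36, 0, 0], [1, 0.015, 0.16, -0.076, -0.48, 0, 0], [1, 0.02, 0.2, -0.095, -0.6, 0, 0], [1, 0.025, 0.24, -0.114, -0.72, 0, 0], [1, 0.03, 0.28, -0.133, -0.84, 0, 0], [1, 0.035, 0.32, -0.152, -0.96, 0, 0], [1, 0.04, 0.36, -0.171, -1.08, 0, 0], [1, 0.042, 0.4, -0.19, -1.2, 0, 0]]}}

```text
t: 0.98
ee_pos: [0.5057, -0.2902, 0.2017]
tcp_rot: [0.012, 1.572, -0.012]
contact_force: [0.1, -0.5, 0.4]
opening: 0.0857
```

```bash
python3 - <<'E'
from h import *
o=bot.get_obs();print(o['t'],o['ee_pos'],R.from_rotvec(o['tcp_rot']).as_matrix(),o['qpos'],np.abs(o['qvel']).max())
print(delta([.531,-.265,.20],R_t(0)))
m=bot.camera_model('wrist');im=bot.grab_frame('wrist');cv2.imwrite('pics/w1.png',im[:,:,::-1])
import pickle;pickle.dump(m,open('w1.pkl','wb'))
E
```

```text
0.9833 [ 0.5057 -0.2902  0.2017] [[-0.001   0.0153  0.9999]
 [ 0.      0.9999 -0.0153]
 [-1.      0.     -0.001 ]] [ 0.7147  0.7161 -0.474   1.7282  0.4299  0.8032  0.0216] 0.6817728044758505
[ 0.0017  0.0256  0.0249 -0.0153 -0.001  -0.    ]
```

View pics/w1.png

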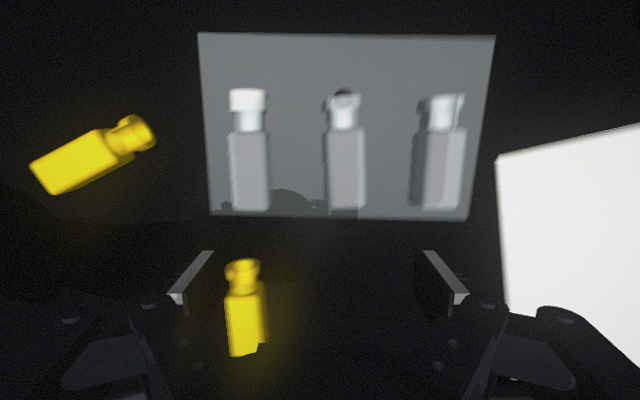

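```bash
python3 - <<'E'
from h import *
o=bot.get_obs();print(o['t'],o['ee_pos'],np.abs(o['qvel']).max())
m=bot.camera_model('wrist');im=bot.grab_frame('wrist');cv2.imwrite('pics/w2.png',cv2.resize(im[60:230,200:500,::-1],(780,442),interpolation=2))
import pickle;pickle.dump(m,open('w2.pkl','wb'))
E
```

```text
1.0333 [ 0.5139 -0.2801  0.2022] 0.07151534862600668
```

View pics/w2.png

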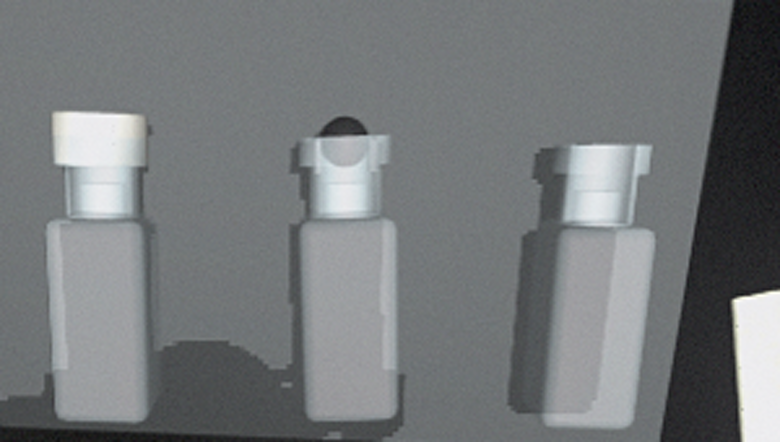

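```bash
python3 - <<'E'
from h import *
import pickle;m=pickle.load(open('w2.pkl','rb'))
f=lambda p:(np.array(p,float)+.5)/2.6-.5+np.array([200,60])
print(onz('wrist',f([(299,222),(387,222),(305,415),(383,415)]),.039,m))
print('ball, rim',onz('wrist',f([(344,140),(301,152),(390,152)]),.021,m))
print('body front low corners',onz('wrist',f([(397,222),(395,415)]),.03,m))
print('lft cap, empty bodies',onz('wrist',f([(62,300),(148,300),(547,300),(650,300)]),.039,m))
print(delta([.531,-.268,.10],R_t(0)))
E
```

```text
[[ 0.5125 -0.2402  0.039 ]
 [ 0.5436 -0.2401  0.039 ]
 [ 0.5148 -0.3118  0.039 ]
 [ 0.5441 -0.3118  0.039 ]]
ball, rim [[ 0.5289 -0.2122  0.021 ]
 [ 0.5132 -0.2165  0.021 ]
 [ 0.5459 -0.2164  0.021 ]]
body front low corners [[ 0.5482 -0.2409  0.03  ]
 [ 0.5497 -0.3148  0.03  ]]
lft cap, empty bodies [[ 0.4272 -0.2682  0.039 ]
 [ 0.458  -0.2681  0.039 ]
 [ 0.6023 -0.268   0.039 ]
 [ 0.6395 -0.268   0.039 ]]
[ 0.1026  0.0144  0.019  -0.0059  0.0059 -0.0065]
```

Call:
{"fn": "step_arm", "kwargs": {"deltas": [[1, 0.02, 0.006, 0.003, -0.01, 0, 0], [1, 0.05, 0.012, 0.006, -0.021, 0, 0], [1, 0.08, 0.012, 0.006, -0.021, 0, 0], [1, 0.11, 0.012, 0.006, -0.021, 0, 0], [1, 0.12, 0.012, 0.006, -0.021, 0, 0], [1, 0.12, 0.012, 0.006, -0.021, 0, 0], [1, 0.12, 0.012, 0.006, -0.021, 0, 0], [1, 0.12, 0.012, 0.006, -0.021, 0, 0], [1, 0.12, 0.012, 0.006, -0.021, 0, 0], [1, 0.12, 0.012, 0.006, -0.021, 0, 0]]}}

```text
t: 1.92
ee_pos: [0.5121, -0.2805, 0.0839]
tcp_rot: [-0.001, 1.568, -0.001]
contact_force: [-0.1, 0.3, 0.5]
opening: 0.0856
```

```bash
python3 - <<'E'
from h import *
o=bot.get_obs();print(o['t'],o['ee_pos'],np.abs(o['qvel']).max())
print(delta([.530,-.259,.018],R_t(0)))
E
```

```text
1.9167 [ 0.5121 -0.2805  0.0839] 0.006575433270611851
[ 0.0659  0.0215  0.0177 -0.0005  0.0026  0.0012]
```

Call:
{"fn": "step_arm", "kwargs": {"deltas": [[1, 0.0, 0.0215, 0.018, 0, 0, 0], [1, 0.0, 0.0215, 0.018, 0, 0, 0], [1, 0.015, 0.0215, 0.018, 0, 0, 0], [1, 0.03, 0.0215, 0.018, 0, 0, 0], [1, 0.045, 0.0215, 0.018, 0, 0, 0], [1, 0.055, 0.0215, 0.018, 0, 0, 0], [1, 0.062, 0.0215, 0.018, 0, 0, 0], [1, 0.065, 0.0215, 0.018, 0, 0, 0], [1, 0.065, 0.0215, 0.018, 0, 0, 0], [1, 0.065, 0.0215, 0.018, 0, 0, 0]]}}

```text
t: 2.75
ee_pos: [0.5297, -0.2585, 0.0178]
tcp_rot: [-0.0, 1.57, -0.0]
contact_force: [-0.5, -0.2, 0.4]
opening: 0.0852
```

Call:
{"fn": "step_arm", "kwargs": {"deltas": [[0, 0, 0, 0, 0, 0, 0], [0, 0, 0, 0, 0, 0, 0], [0, 0, 0, 0, 0, 0, 0], [0, 0, 0, 0, 0, 0, 0], [0, 0, 0, 0, 0, 0, 0], [0, 0, 0, 0, 0, 0, 0], [0, 0, 0, 0, 0, 0, 0], [0, 0, 0, 0, 0, 0, 0], [0, 0, 0, 0, 0, 0, 0], [0, 0, 0, 0, 0, 0, 0]]}}

```text
t: 3.58
ee_pos: [0.5297, -0.2586, 0.0179]
tcp_rot: [-0.0, 1.57, -0.0]
contact_force: [-0.2, 0.8, 6.1]
opening: 0.0351
```

Call:
{"fn": "step_arm", "kwargs": {"deltas": [[0, -0.005, 0, 0, 0, 0, 0], [0, -0.015, 0, 0, 0, 0, 0], [0, -0.035, 0, 0, 0, 0, 0], [0, -0.06, 0, 0, 0, 0, 0], [0, -0.085, 0, 0, 0, 0, 0], [0, -0.11, 0, 0, 0, 0, 0], [0, -0.135, 0, 0, 0, 0, 0], [0, -0.145, 0, 0, 0, 0, 0], [0, -0.15, 0, 0, 0, 0, 0], [0, -0.15, 0, 0, 0, 0, 0]]}}

```text
t: 4.42
ee_pos: [0.5293, -0.2586, 0.168]
tcp_rot: [-0.0, 1.57, -0.001]
contact_force: [-0.8, -0.8, -1.0]
opening: 0.0351
```

```bash
python3 - <<'E'
from h import *
o=bot.get_obs();print(o['t'],o['ee_pos'],o['opening'],o['contact_force'],o['qpos'])
for n in('wrist','side'):
  im=bot.grab_frame(n);cv2.imwrite(f'pics/l_{n}.png',im[:,:,::-1])
# target hover: mouth M; theta 55; bottle frame in tool: mouth = tcp + 0.047*ty + d*tx
E
```

```text
4.4167 [ 0.5293 -0.2586  0.168 ] 0.03505978271936272 [-0.7569 -0.7531 -0.9817] [ 0.6317  0.7661 -0.4479  1.7408  0.462   0.74   -0.0539]
```

View pics/l_wrist.png

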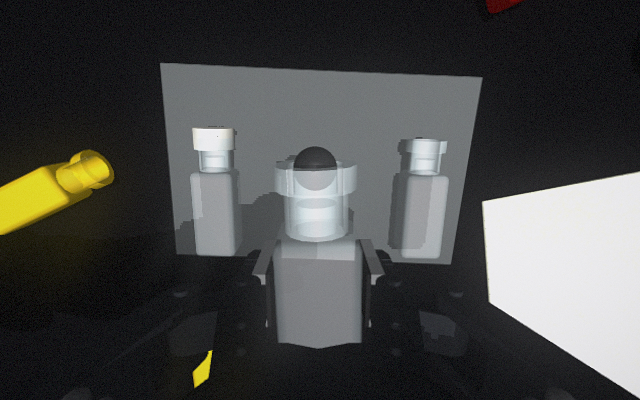

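View pics/l_side.png

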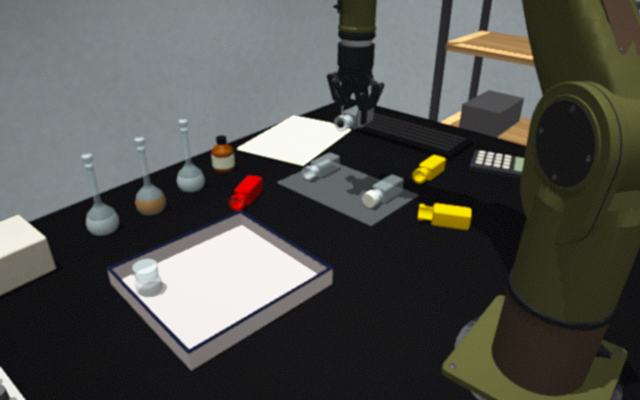

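```bash
python3 - <<'E'
from h import *
# dark-blue edge of -y wall
for n,(box) in {'scene':(345,395,140,250),'side':(225,340,205,285)}.items():
    im=cv2.imread(f'pics/{n}0.png') 
    b,g,r=[im[:,:,i].astype(int) for i in range(3)]
    mk=((b-r>18)&(b<140)).astype(np.uint8)*255
    cv2.imwrite(f'pics/m_{n}.png',mk)
    x0,x1,y0,y1=box
    ys,xs=np.nonzero(mk[y0:y1,x0:x1]);pts=np.c_[xs+x0,ys+y0]
    P=onz(n,pts,.035)
    # keep points on the -y wall
    sel=(P[:,0]>.36)&(P[:,0]<.57)&(P[:,1]<.065)
    c=np.polyfit(P[sel,0],P[sel,1],1);res=P[sel,1]-np.polyval(c,P[sel,0])
    k=np.abs(res)<.005;c=np.polyfit(P[sel,0][k],P[sel,1][k],1)
    print(n,sel.sum(),c,res.std(),'centre y at x=.45,.5,.55',np.polyval(c,[.45,.5,.55]))
yw=.035
C=np.array([.50,yw+.006,.035+.08]);Rt=R_t(55)
p=C-Rt.apply([.014,.047,0]);print(p);print(delta(p,Rt)); print(delta([.5,-.10,.19],R_t(20)))
E
```

```text
scene 127 [-0.1058  0.0814] 0.001177271171117322 centre y at x=.45,.5,.55 [0.0338 0.0285 0.0232]
side 264 [-0.1081  0.0836] 0.002202415875630315 centre y at x=.45,.5,.55 [0.0349 0.0295 0.0241]
[0.5    0.0255 0.1615]
[ 0.0048  0.2838 -0.0283  0.0011 -0.002  -0.9604]
[-0.0237  0.1583 -0.0283  0.0004 -0.0022 -0.3496]
```

View pics/m_side.png

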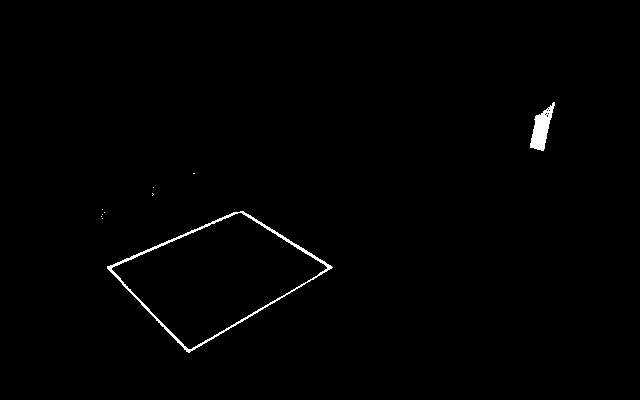

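Call:
{"fn": "step_arm", "kwargs": {"deltas": [[0, 0.0, 0.02, -0.003, 0, 0, -0.06], [0, 0.0, 0.05, -0.006, 0, 0, -0.16], [0, 0.0, 0.085, -0.01, 0, 0, -0.27], [0, 0.0, 0.12, -0.014, 0, 0, -0.39], [0, 0.0, 0.155, -0.018, 0, 0, -0.51], [0, 0.0, 0.19, -0.022, 0, 0, -0.63], [0, 0.002, 0.225, -0.026, 0, 0, -0.75], [0, 0.004, 0.255, -0.028, 0, 0, -0.86], [0, 0.006, 0.27, -0.029, 0, 0, -0.94], [0, 0.006, 0.276, -0.029, 0, 0, -0.96]]}}

```text
t: 5.35
ee_pos: [0.5001, 0.028, 0.1571]
tcp_rot: [-0.756, 1.434, -0.735]
contact_force: [0.4, 0.4, -1.5]
opening: 0.0352
```

Call:
{"fn": "step_arm", "kwargs": {"deltas": [[0, 0, 0, 0, 0, 0, 0], [0, 0, 0, 0, 0, 0, 0], [0, 0, 0, 0, 0, 0, 0], [0, 0, 0, 0, 0, 0, 0], [0, 0, 0, 0, 0, 0, 0], [0, 0, 0, 0, 0, 0, 0], [0, 0, 0, 0, 0, 0, 0], [0, 0, 0, 0, 0, 0, 0], [0, 0, 0, 0, 0, 0, 0], [0, 0, 0, 0, 0, 0, 0]]}}

```text
t: 6.18
ee_pos: [0.5003, 0.0175, 0.1614]
tcp_rot: [-0.748, 1.438, -0.749]
contact_force: [0.1, 0.6, -1.1]
opening: 0.0354
```

```bash
python3 - <<'E'
from h import *
o=bot.get_obs();Rt=R.from_rotvec(o['tcp_rot']);print(o['t'],o['ee_pos'],o['opening'],o['contact_force'],o['qpos'],np.abs(o['qvel']).max());print(Rt.as_matrix())
print('corner',o['ee_pos']+Rt.apply([.014,.047,0]))
print(delta([.5,.0175,.1615],R_t(55)))
for n in('scene','side','wrist'):
  im=bot.grab_frame(n);cv2.imwrite(f'pics/k0_{n}.png',im[:,:,::-1])
E
```

```text
6.1833 [0.5003 0.0175 0.1614] 0.035395117771583946 [ 0.1318  0.5835 -1.1374] [-0.6653  0.9627  0.1259  1.8595  0.7685  1.0903 -1.2045] 0.0046505174903692156
[[-0.      0.0004  1.    ]
 [-0.819   0.5738 -0.0002]
 [-0.5738 -0.819   0.0003]]
corner [0.5003 0.033  0.1148]
[-0.0001 -0.0001 -0.0003 -0.0004 -0.     -0.0003]
```

View pics/k0_scene.png

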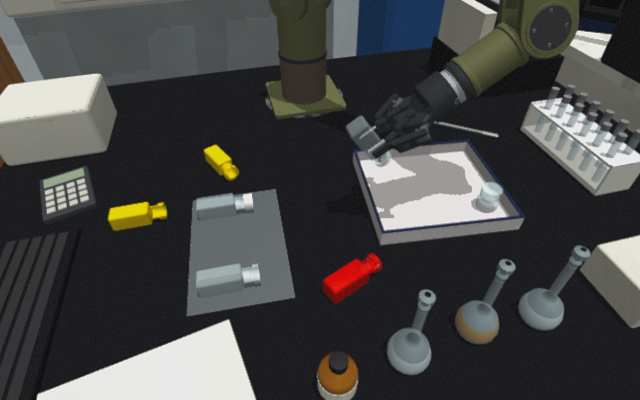

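View pics/k0_wrist.png

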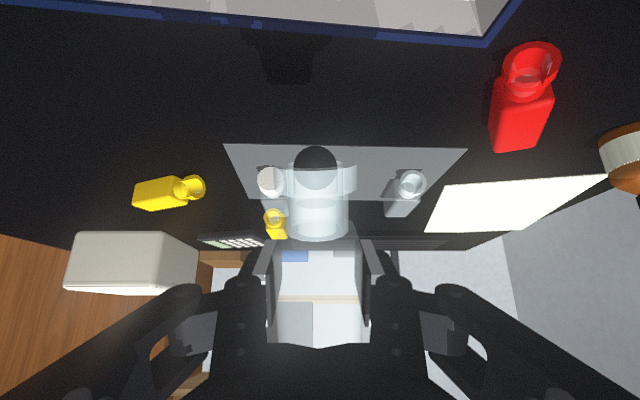

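View pics/k0_side.png

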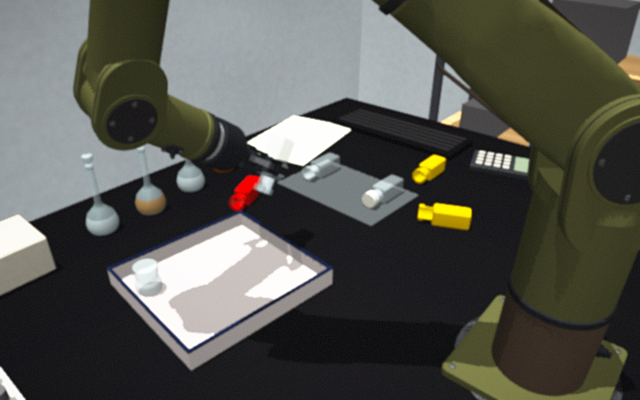

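Call:
{"fn": "step_arm", "kwargs": {"deltas": [[0, 0.009, 0.012, 0, 0, 0, 0], [0, 0.023, 0.033, 0, 0, 0, 0], [0, 0.037, 0.053, 0, 0, 0, 0], [0, 0.053, 0.075, 0, 0, 0, 0], [0, 0.04, 0.057, 0, 0, 0, 0], [0, 0.034, 0.049, 0, 0, 0, 0], [0, 0.034, 0.049, 0, 0, 0, 0], [0, 0.034, 0.049, 0, 0, 0, 0], [0, 0.034, 0.049, 0, 0, 0, 0], [0, 0.034, 0.049, 0, 0, 0, 0]]}}

```text
t: 7.17
ee_pos: [0.5005, 0.0185, 0.1018]
tcp_rot: [-0.747, 1.437, -0.747]
contact_force: [-0.2, 0.2, -1.3]
opening: 0.0354
```

```bash
cat > look.py <<'E'
from h import *
import sys
k=sys.argv[1]
o=bot.get_obs();Rt=R.from_rotvec(o['tcp_rot']);print(o['t'],o['ee_pos'],o['opening'],o['contact_force'])
print('corner',o['ee_pos']+Rt.apply([.014,.047,0]))
for n in sys.argv[2:]:
  im=bot.grab_frame(n);cv2.imwrite(f'pics/{k}_{n}.png',im[:,:,::-1])
  if n=='wrist':cv2.imwrite(f'pics/{k}_wc.png',im[120:260,230:410,::-1].repeat(3,0).repeat(3,1))
E
python3 look.py k1 wrist side
```

```text
7.1667 [0.5005 0.0185 0.1018] 0.03538133890741079 [-0.1921  0.1954 -1.252 ]
corner [0.5006 0.0341 0.0553]
```

View pics/k1_wrist.png

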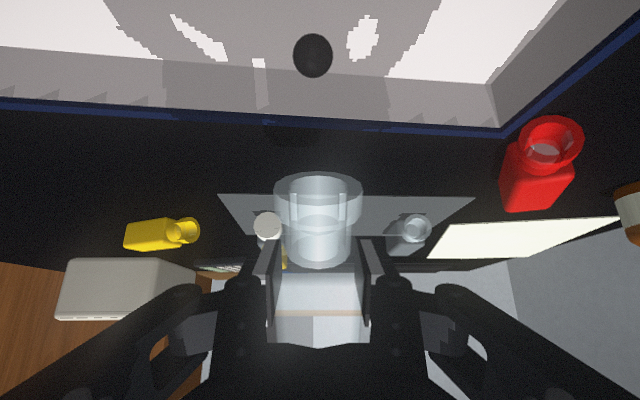

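View pics/k1_side.png

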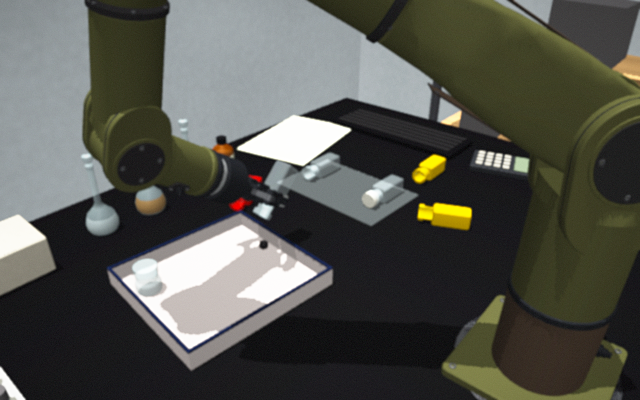

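One knock freed the ball: it now lies in the tray at wrist (313,55) and side (263,245), and the mouth is empty. The bottle seems to have turned a little in the grip, so I will measure that after returning above the mat.

```bash
python3 - <<'E'
from h import *
print(delta([.5,.0185,.1618],R_t(55)))
print(delta([.5296,-.2586,.168],R_t(0)),delta([.5296,-.12,.168],R_t(27)))
E
```

```text
[-0.0348 -0.049  -0.0003 -0.0003  0.0005 -0.0009]
[ 0.1885 -0.2132  0.0292 -0.0001  0.0006  0.959 ] [ 0.0751 -0.1336  0.0292 -0.0002  0.0006  0.4878]
```

Call:
{"fn": "step_arm", "kwargs": {"deltas": [[0, -0.02, -0.03, 0, 0, 0, 0], [0, -0.035, -0.049, 0, 0, 0, 0], [0, -0.02, -0.061, 0.003, 0, 0, 0.07], [0, 0.008, -0.081, 0.006, 0, 0, 0.19], [0, 0.035, -0.101, 0.01, 0, 0, 0.31], [0, 0.062, -0.121, 0.014, 0, 0, 0.43], [0, 0.09, -0.141, 0.018, 0, 0, 0.55], [0, 0.118, -0.161, 0.022, 0, 0, 0.67], [0, 0.145, -0.181, 0.026, 0, 0, 0.79], [0, 0.165, -0.196, 0.029, 0, 0, 0.88]]}}

```text
t: 8.1
ee_pos: [0.5271, -0.2162, 0.1665]
tcp_rot: [-0.129, 1.574, -0.129]
contact_force: [0.4, 0.2, -2.6]
opening: 0.0353
```

```bash
python3 - <<'E'
from h import *
print(bot.get_obs()['ee_pos'],delta([.5296,-.2586,.168],R_t(0)))
E
```

```text
[ 0.5271 -0.2162  0.1665] [ 0.0054 -0.0421  0.0026 -0.0004 -0.0075  0.1642]
```

Call:
{"fn": "step_arm", "kwargs": {"deltas": [[0, 0.001, -0.02, 0, 0, 0, 0.04], [0, 0.002, -0.029, 0, 0, 0, 0.079], [0, 0.002, -0.029, 0, 0, 0, 0.079], [0, 0.002, -0.029, 0, 0, 0, 0.079], [0, 0.002, -0.029, 0, 0, 0, 0.079], [0, 0.002, -0.029, 0, 0, 0, 0.079], [0, 0.002, -0.029, 0, 0, 0, 0.079], [0, 0.002, -0.029, 0, 0, 0, 0.079], [0, 0.002, -0.029, 0, 0, 0, 0.079], [0, 0.002, -0.029, 0, 0, 0, 0.079]]}}

```text
t: 8.93
ee_pos: [0.5277, -0.2428, 0.1684]
tcp_rot: [-0.07, 1.578, -0.069]
contact_force: [-0.0, -0.1, -0.9]
opening: 0.0352
```

```bash
python3 - <<'E'
from h import *
import pickle
o=bot.get_obs();print(o['t'],o['ee_pos'],o['tcp_rot'],o['opening'])
p=[proj(n,o['ee_pos'])[0] for n in('scene','side')];print(p)
ims=[]
for n,c in zip(('scene','side'),p):
  im=bot.grab_frame(n);cv2.imwrite(f'pics/r_{n}.png',im[:,:,::-1]);x,y=int(c[0])-50,int(c[1])-50;x=max(x,0);y=max(y,0);print(n,x,y)
  ims.append(cv2.resize(im[y:y+100,x:x+100,::-1],(400,400),interpolation=2))
cv2.imwrite('pics/r_c.png',np.hstack(ims))
im=bot.grab_frame('wrist');cv2.imwrite('pics/r_wrist.png',im[:,:,::-1])
E
```

```text
8.9333 [ 0.5277 -0.2428  0.1684] [-0.0699  1.5785 -0.0692] 0.035159158246631336
[array([224.1689, 174.9455]), array([348.8484, 120.7823])]
scene 174 124
side 298 70
```

View pics/r_c.png

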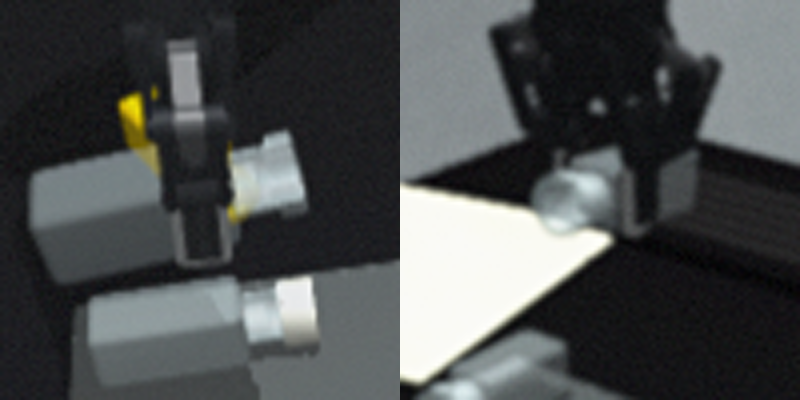

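View pics/r_wrist.png

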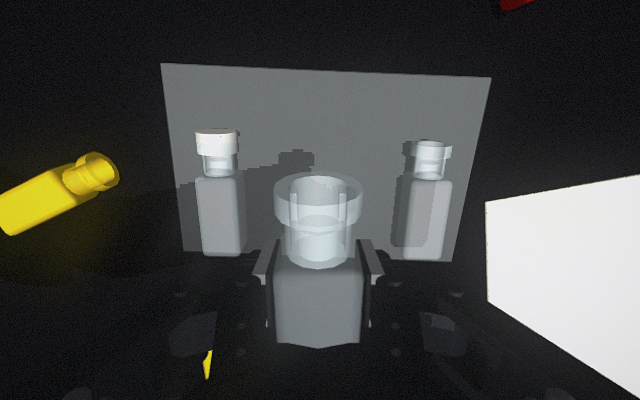

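```bash
python3 - <<'E'
from h import *
p=bot.get_obs()['ee_pos'];Rt=R.from_rotvec(bot.get_obs()['tcp_rot'])
f=lambda q:(np.array(q,float)+.5)/4-.5+np.array([174,124])
o,d=ray('scene',f([(38,228),(160,198),(58,283),(172,262)]))
P=o+d*((p[0]+.018-o[0])/d[:,0])[:,None];print('+x face',P)
for a,b in((0,1),(2,3)):
  v=P[b]-P[a];print(np.degrees(np.arctan2(v[2],v[1])))
# rim bottom/top silhouettes at plane x=p.x
o,d=ray('scene',f([(290,133),(303,212),(270,145)]));P=o+d*((p[0]-o[0])/d[:,0])[:,None];print('rim',P)
print('tool y pitch',np.degrees(np.arcsin(Rt.as_matrix()[2,1])))
W=cv2.imread('pics/r_wrist.png')[160:350,240:400];cv2.imwrite('pics/r_w2.png',cv2.resize(W,None,fx=3,fy=3,interpolation=2))
E
```

```text
+x face [[ 0.5455 -0.3043  0.1843]
 [ 0.5455 -0.2566  0.1894]
 [ 0.5455 -0.3035  0.1552]
 [ 0.5455 -0.2581  0.1563]]
6.056178225324245
1.3950347562243874
rim [[ 0.5275 -0.203   0.1974]
 [ 0.5275 -0.2032  0.1564]
 [ 0.5275 -0.2116  0.1931]]
tool y pitch -5.066608370589917
```

View pics/r_w2.png

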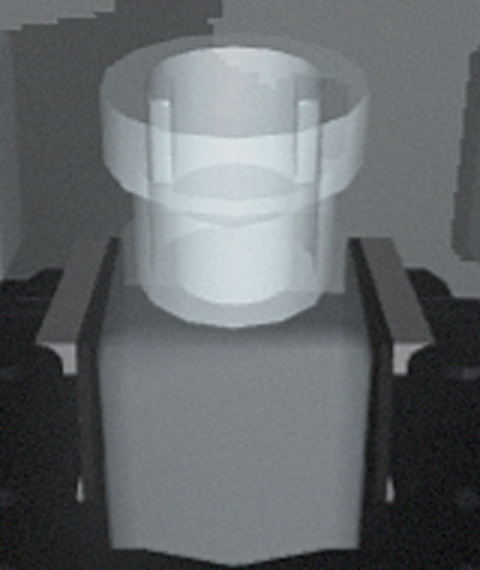

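```bash
python3 - <<'E'
from h import *
ob=bot.get_obs();p=ob['ee_pos'];Rt=R.from_rotvec(ob['tcp_rot']);m=bot.camera_model('wrist')
f=lambda q:(np.array(q,float)+.5)/3-.5+np.array([240,160])
# rim front circle: left, right, far(top) , near(bottom)
q=f([(100,88),(370,92),(235,37),(235,138),(150,300),(320,300)])
o,d=ray('wrist',q,m)
o=Rt.inv().apply(o-p);d=Rt.inv().apply(d);print('cam in tool',o)
# left,right points lie on tool z = -+.017 
P=[o+d[i]*((s*.017-o[2])/d[i,2]) for i,s in((0,-1),(1,1))];print(P)
M=(P[0]+P[1])/2
# far & near on tool-plane z=M.z : distance .017 from M
for i in(2,3):
    dd=d[i];w=o-M
    # minimise/solve |w+t dd|=.017
    a,b,c=dd@dd,2*w@dd,w@w-.017**2;D=b*b-4*a*c
    print(i,'disc',D,[ (w+t*dd) for t in ((-b-np.sqrt(max(D,0)))/2/a,(-b+np.sqrt(max(D,0)))/2/a)])
E
```

```text
cam in tool [-0.1316  0.0672  0.0004]
[array([-0.0116,  0.0387, -0.017 ]), array([-0.0174,  0.0396,  0.017 ])]
2 disc 0.0009866554418318171 [array([-0.0142,  0.0093,  0.0004]), array([0.0166, 0.0037, 0.0004])]
3 disc 0.001009123303858002 [array([-0.0169, -0.0013,  0.0004]), array([ 0.0135, -0.0103,  0.0004])]
```

Call:
{"fn": "step_arm", "kwargs": {"deltas": [[0, 0.01, 0, 0.001, 0, 0, 0], [0, 0.03, 0.001, 0.002, 0, 0, 0], [0, 0.055, 0.002, 0.0023, 0, 0, 0], [0, 0.08, 0.003, 0.0023, 0, 0, 0], [0, 0.105, 0.004, 0.0023, 0, 0, 0], [0, 0.125, 0.004, 0.0023, 0, 0, 0], [0, 0.138, 0.004, 0.0023, 0, 0, 0], [0, 0.144, 0.004, 0.0023, 0, 0, 0], [0, 0.146, 0.004, 0.0023, 0, 0, 0], [0, 0.146, 0.004, 0.0023, 0, 0, 0]]}}

```text
t: 9.92
ee_pos: [0.5288, -0.2524, 0.0226]
tcp_rot: [-0.069, 1.578, -0.07]
contact_force: [0.0, 0.1, -0.6]
opening: 0.0354
```

```bash
python3 - <<'E'
from h import *
o=bot.get_obs();print(o['t'],o['ee_pos'],o['contact_force'],o['tcp_rot'])
im=bot.grab_frame('scene');cv2.imwrite('pics/p1.png',cv2.resize(im[180:310,180:310,::-1],(520,520),interpolation=2))
E
```

```text
9.9167 [ 0.5288 -0.2524  0.0226] [ 0.022   0.0541 -0.6015] [-0.0688  1.578  -0.0701]
```

View pics/p1.png

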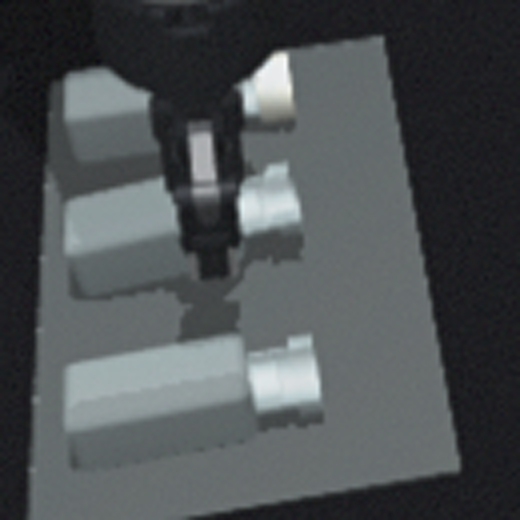

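Held just above its place, mouth slightly up. I will lower 4 mm more to touch with the rear edge, then rotate gently toward level.

Call:
{"fn": "step_arm", "kwargs": {"deltas": [[0, 0.001, 0, 0.001, 0, 0, 0], [0, 0.002, 0, 0.001, 0, 0, 0], [0, 0.003, 0, 0.001, 0, 0, 0], [0, 0.004, 0, 0.001, 0, 0, 0], [0, 0.004, 0, 0.001, 0, 0, 0], [0, 0.004, 0, 0.001, 0, 0, 0], [0, 0.004, 0, 0.001, 0, 0, 0], [0, 0.004, 0, 0.001, 0, 0, 0], [0, 0.004, 0, 0.001, 0, 0, 0], [0, 0.004, 0, 0.001, 0, 0, 0]]}}

```text
t: 10.8
ee_pos: [0.5301, -0.2527, 0.0197]
tcp_rot: [-0.069, 1.577, -0.07]
contact_force: [-2.1, 1.9, 5.6]
opening: 0.0353
```

The rear edge has touched (5.6 N up). Now I open gently.

Call:
{"fn": "step_arm", "kwargs": {"deltas": [[0.42, 0, 0, 0, 0, 0, 0], [0.44, 0, 0, 0, 0, 0, 0], [0.46, 0, 0, 0, 0, 0, 0], [0.48, 0, 0, 0, 0, 0, 0], [0.52, 0, 0, 0, 0, 0, 0], [0.6, 0, 0, 0, 0, 0, 0], [0.7, 0, 0, 0, 0, 0, 0], [0.8, 0, 0, 0, 0, 0, 0], [0.8, 0, 0, 0, 0, 0, 0], [0.8, 0, 0, 0, 0, 0, 0]]}}

```text
t: 11.63
ee_pos: [0.5295, -0.2527, 0.0186]
tcp_rot: [-0.069, 1.578, -0.07]
contact_force: [0.4, 1.1, 0.5]
opening: 0.0683
```

```bash
python3 - <<'E'
from h import *
o=bot.get_obs();print(o['t'],o['ee_pos'],o['contact_force'],o['opening'])
im=bot.grab_frame('scene');cv2.imwrite('pics/p2.png',cv2.resize(im[180:310,180:310,::-1],(520,520),interpolation=2))
E
```

```text
11.6333 [ 0.5295 -0.2527  0.0186] [0.4436 1.1012 0.4835] 0.06827565643062046
```

View pics/p2.png

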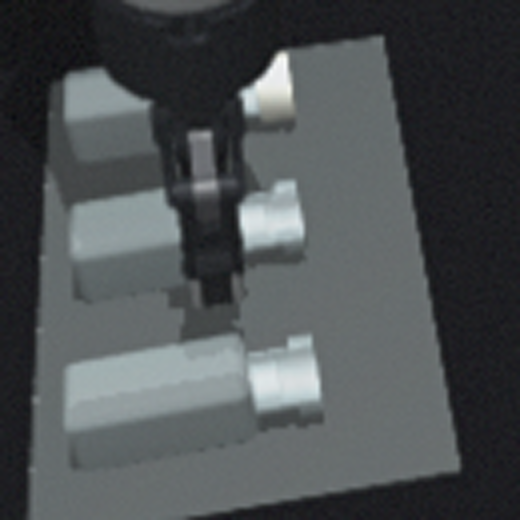

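The bottle lies flat and is released. I retreat along the tool axis.

Call:
{"fn": "step_arm", "kwargs": {"deltas": [[0.8, -0.01, 0, 0, 0, 0, 0], [0.8, -0.03, 0, 0, 0, 0, 0], [0.8, -0.05, 0, 0, 0, 0, 0], [0.8, -0.08, 0, 0, 0, 0, 0], [0.8, -0.11, 0, 0, 0, 0, 0], [0.8, -0.14, 0, 0, 0, 0, 0], [0.8, -0.17, 0, 0, 0, 0, 0], [0.8, -0.19, 0, 0, 0, 0, 0], [0.8, -0.2, 0, 0, 0, 0, 0], [0.8, -0.2, 0, 0, 0, 0, 0]]}}

```text
t: 12.52
ee_pos: [0.5326, -0.2351, 0.2206]
tcp_rot: [-0.07, 1.573, -0.071]
contact_force: [0.4, -0.1, -0.6]
opening: 0.0685
```

Call:
{"fn": "step_arm", "kwargs": {"deltas": [[0.8, 0, 0, 0, 0, 0, 0], [0.8, 0, 0, 0, 0, 0, 0], [0.8, 0, 0, 0, 0, 0, 0], [0.8, 0, 0, 0, 0, 0, 0], [0.8, 0, 0, 0, 0, 0, 0], [0.8, 0, 0, 0, 0, 0, 0], [0.8, 0, 0, 0, 0, 0, 0], [0.8, 0, 0, 0, 0, 0, 0], [0.8, 0, 0, 0, 0, 0, 0], [0.8, 0, 0, 0, 0, 0, 0]]}}

```text
t: 13.35
ee_pos: [0.5313, -0.2351, 0.2179]
tcp_rot: [-0.069, 1.578, -0.07]
contact_force: [-1.5, 0.3, 0.2]
opening: 0.0685
```

```bash
python3 look.py e scene side wrist
```

```text
13.35 [ 0.5313 -0.2351  0.2179] 0.06849728896197206 [-1.4835  0.2969  0.2057]
corner [ 0.5312 -0.1895  0.1998]
```

View pics/e_scene.png

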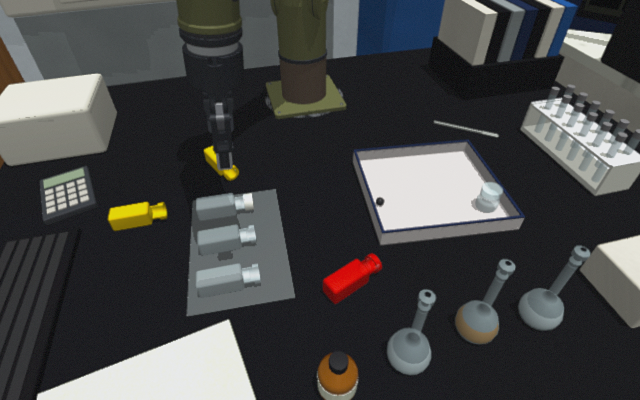

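View pics/e_side.png

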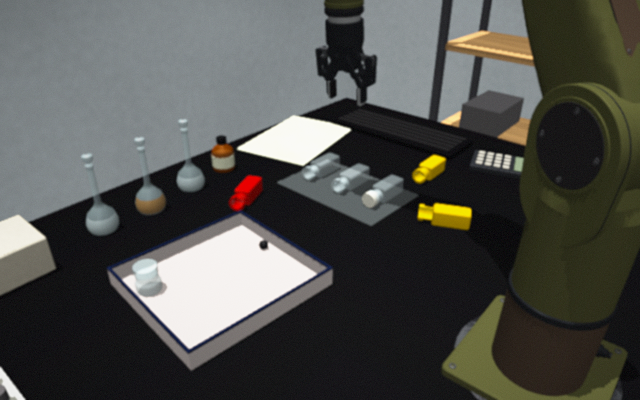

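View pics/e_wrist.png

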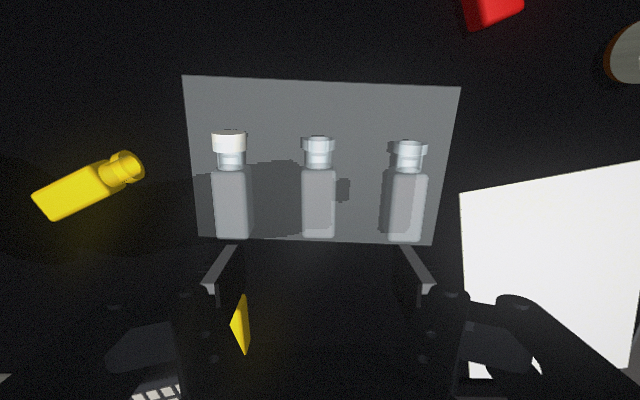

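The bottle lies flat on the mat with its mouth empty (wrist (318,185)). The ball rests in the tray at scene (380,202) and side (264,244), the neighbours and jar are unmoved, and the gripper is clear.

```bash
python3 -c "
from rig import bot
print(bot.job_done())"
```

```text
the job is handed in; nothing more can be done
None
```

The job is done and handed in at about 13.5 s of the 48 s allowed. I picked up the middle clear bottle, tipped it 55° mouth down over the tray's -y wall and knocked its rim on the edge. One knock dropped the ball into the tray, and I laid the bottle back in its place on the mat.

- **Last checks:** the final pictures from all three cameras show the bottle flat on the mat with an empty mouth. The ball rests in the tray, the other bottles and the jar look unmoved, and the gripper is open and clear, about 0.2 m up.
- **What went less than perfectly:** the knock turned the bottle about 8° in the grip and slid it back about 8 mm. I set it down rear edge first, so the mouth end dropped about 5 mm when I opened the jaws.
- **Not checked:** force is only reported at the end of each move, so I have no reading of the peak at the knock. The highest reported values were about 6 N.

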